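# Load a sample jar into the roll-down rack

## Robot

A 7-joint arm with a two-finger parallel gripper is mounted at the origin on the work surface. World frame = base frame: x ahead of the robot, y to its left, z up, the work surface at z = 0. Lengths are in m, angles in rad, forces in N, time in s.
With the tool pointing down it reaches from about 0.4 to 0.85 m from the base axis. Payload 4.5 kg.
Tool frame: the origin (TCP) lies on the centre line of the jaws, within the pads' length; the fingertips stand 17 mm ahead of it and the grasp point (between the pads) lies 2 mm behind it; z points along the fingers, x is the direction in which the jaws open and shut, and the axes are right-handed (so a half turn about z gives the same grasp; the last joint's range is limited). The gripper opens to 88 mm and grips with 3 to 60 N. Pads are 18 mm wide; open, the fingers measure 123 mm over their backs; the gripper's body (75 mm by 187 mm) begins 45 mm behind the grasp point.
Start: joints at [-1.237, 0.689, -0.195, 1.565, 0.157, 0.902, -0.215], TCP at [0.185, 0.597, 0.256] pointing down, gripper open.
Joint ranges: [-3.01, 3.01], [-0.46, 2.08], [-1.47, 1.51], [0.13, 2.56], [-1, 4.14], [0.04, 2.09], [-2.66, 2.66]. Speed limits (rad/s): [2.57, 2.57, 3.14, 3.14, 3.14, 3.14, 3.14].

## Interface

Orientations are given as a unit quaternion [w, x, y, z].
In Python, from station import arm, snapshot, ticket gives the robot as it stands. The module is installed in compiled form; this text tells all that it offers.
- The arm moves only by the tool send_rows, never from a script. Its argument "moves" is a list of rows, each a list of 4 numbers: the shift along the tool's x, y, z in cm, then the turn about the tool's z in rad. In form: [[dx, dy, dz, spin], ...]. A call has 1 to 10 rows; each row is the pose to reach, as a shift and turn from the pose commanded when the call began, along the tool's axes at that moment; what a row does not reach only later rows make up. A row lasts 1/10 s, in which the tool goes at most 50 mm and 8.59 degrees, less where a joint would pass 70% of its speed; a pose out of reach is approached as far as the arm can. A call with a gripper value outside its range is refused whole. "fingers" is the gripper's target within -1 to 1 (fully open at 1, half-way at 0, shut at -1), set as the call begins (left out, the last holds). The fingers move at their own pace and stop on an object; the grip force is fixed at half the most. Time passes only in rows, so rows that repeat a pose let the fingers close. It gives the time, the measured TCP pose, the force and the opening at its end, in the units of the state.
- arm.get_state(): the state, without advancing time (a new reading comes with each control period).
- snapshot(name): name is "side" or "top" or "wrist"; returns a dict with "image" (400x640x3 uint8, red, green, blue), "range_z" (400x640 float32, m along the optical axis (not along the pixel's ray), 0 where there is no reading), "camera_matrix" (3x3 intrinsics, pixels), "xyz" and "orientation" of the camera in the world; the wrist camera has in their place "hand_eye" (4x4, takes a point from camera to tool coordinates, whose origin is the TCP and whose axes are the tool frame's). Camera axes: x right, y down, z forward; pixel columns grow to the right and rows downward; lengths in m; the calibration is good to about 2 mm. The wrist camera is an equidistant fisheye: a pixel r from the principal point sees the ray r / f radians off the axis. A picture is of the moment at which its call begins: read the wrist's pose just before it.
- ticket.close_job(): hands the job in, once; it reports no verdict.
The state is a dict: "clock": time; "joint_pos": joint angles; "joint_velocities": joint speeds; "joint_torque": joint torques, N m; "tcp_pos": TCP position; "eef_rot": TCP orientation; "ft_force": force on the tool from outside, world axes, zero at the start; "moment": the same for the moment, N m; "gripper_width": finger opening in m.
Only numpy, scipy, OpenCV 4.12 (cv2) and the standard library are available. Lean on these libraries where they do the work, as an engineer would, in place of code of your own. Each camera call takes 0.05 s, during which the arm holds its last target.

## Task

A roll-down rack on the lab bench already holds one squat screw-top jar. Take the loose jar of the same kind from its rubber cradle, lower it on its side into the upper half of the rack's sloping lane, lying across the lane with its lid on the same side as that of the jar already there, and let go so that it rolls down to rest against that jar. Leave the long bottle and the thin vial where they lie.

Things in the scene. Friction and masses are not known exactly. Their poses are not given: they have to be found in the camera images.
- jar_centre (a point): Centre (on the axis, half-way along) of the jar to load: closed white plastic jar with blue screw lid, lying, 84 mm long. Body 46 mm in diameter, 60 mm long; lid 43 mm in diameter, 20 mm long. y axis: along the jar towards the lid. Starts with its axis level, 26 mm above the bench, lid roughly to the robot's left, in a rubber cradle whose ridges (7 mm high) stay within 20 mm of the axis. 0.1 kg.
- jar_lid (a point): Point inside the lid of the jar to load, on the jar's axis, 32 mm from its centre towards the lid end; same axes.
- rack: Fixed aluminium roll-down rack. Origin at bench level under the middle of its lane; z up, x level, pointing up the lane (away from the robot), y across it. The lane is 286 mm long, 108 mm clear between side walls 37 mm high, falls 9 degrees towards -x; a 46 mm stop closes its low end, a 10 mm lip the upper end. A jar let go in it rolls down by itself.
- rack_entry (a point): A good place to let the jar go: point on the lane's floor, mid-width, 60 mm up-lane (rack's +x) of the rack's origin, about 64 mm above the bench; a jar lying there has its axis 24 mm higher. Axes as the rack's.
- loaded_jar_centre (a point): Centre of the jar already in the rack, same kind as the jar to load (84 mm by 46 mm), loose, lying across the lane against the low stop. Its y axis runs along its axis towards its lid, which is on the rack's +y side.
- long_bottle_centre (a point): Centre of a bystander: white plastic bottle with a narrower blue cap, lying in its own rubber cradle, 125 mm long, 46 mm in diameter; y axis towards the cap. Not to be moved.
- vial_centre (a point): Centre of a bystander: thin white plastic vial with a blue cap, lying in its own rubber cradle, 72 mm long, 29 mm in diameter; y axis towards the cap. Not to be moved.

How it is judged:
By the outcome, as a careful person would: the job done as asked, in the order asked, and still so for the second after the job is handed in, with the robot touching nothing.
It also fails if it takes over 37 s, if anything falls off the work surface, if the arm or the gripper's body presses on something with over 40 N, if the wrist force passes 120 N, or if a joint passes its speed limit or range.

## Working session

There is one attempt and no reset: what is moved stays moved. The work goes in short steps, Python scripts to look and compute and a tool call to move; the robot and the scene stay as the last step left them, time stands still between calls to the robot, and variables do not carry over. Pictures are saved under pics/ and viewed, and the job is handed in when it is done.

Besides the shell and the picture viewer there is one more tool, called after ">>>" as name(argument=value, ...), one argument or row to a line, values as JSON. send_rows: Moves the arm, as the interface text tells. Its arguments: {"type":"object","properties":{"moves":{"type":"array"},"fingers":{"type":"number"}},"required":["moves"]}

```bash
mkdir -p pics
cat > h.py <<'E'
import numpy as np,cv2
from station import arm,snapshot,ticket
from scipy.spatial.transform import Rotation as R
def q2R(q): return R.from_quat([q[1],q[2],q[3],q[0]]).as_matrix()
def cloud(s):
    K=np.array(s['camera_matrix']);z=s['range_z'];v,u=np.mgrid[:z.shape[0],:z.shape[1]]
    p=np.stack([(u-K[0,2])/K[0,0]*z,(v-K[1,2])/K[1,1]*z,z],-1)
    return p@q2R(s['orientation']).T+np.array(s['xyz'])
E
python3 - <<'E'
from h import *
st=arm.get_state();print(st)
for n in('top','side'):
    s=snapshot(n);cv2.imwrite(f'pics/{n}0.png',s['image'][...,::-1]);np.savez(f'{n}0.npz',**s);print(n,s['xyz'],s['orientation'],s['camera_matrix'])
E
```

```text
{'clock': 0.0, 'joint_pos': array([-1.23720251,  0.69000436, -0.19451181,  1.56634483,  0.15729659,
        0.90248976, -0.21512404]), 'joint_velocities': array([ 0.00050238, -0.00093011,  0.00042809,  0.00245992,  0.00031288,
        0.00030886,  0.00089848]), 'joint_torque': array([ 5.01236391e-04, -5.27561224e+01, -1.26675177e+00, -1.53433102e+01,
       -5.26351773e-02,  6.52205534e-03,  1.66991385e-04]), 'tcp_pos': array([0.18444424, 0.59653309, 0.25489702]), 'eef_rot': array([ 6.01601812e-04,  8.04757095e-01,  5.93603536e-01, -7.05949286e-04]), 'ft_force': array([ 0.39629586, -0.49418137, -0.82695649]), 'moment': array([-0.02136524, -0.01508195,  0.02202918]), 'gripper_width': 0.08809246543899238}
top [ 0.46435832 -0.03426892  1.06045986] [ 0.02961107 -0.69829641  0.71493983 -0.01914023] [[417.44633546   0.         319.76562518]
 [  0.         417.44633546 199.71041668]
 [  0.           0.           1.        ]]
side [0.4173508  0.60570374 0.5807513 ] [ 0.03489223 -0.08742905  0.8910918  -0.44395281] [[374.13408977   0.         313.55548838]
 [  0.         374.13408977 196.60186479]
 [  0.           0.           1.        ]]
```

View pics/top0.png

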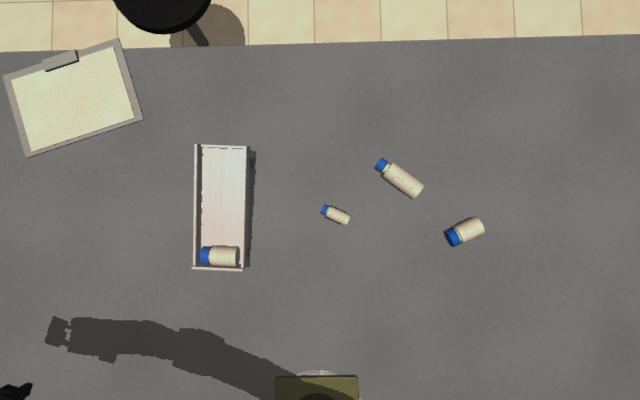

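View pics/side0.png

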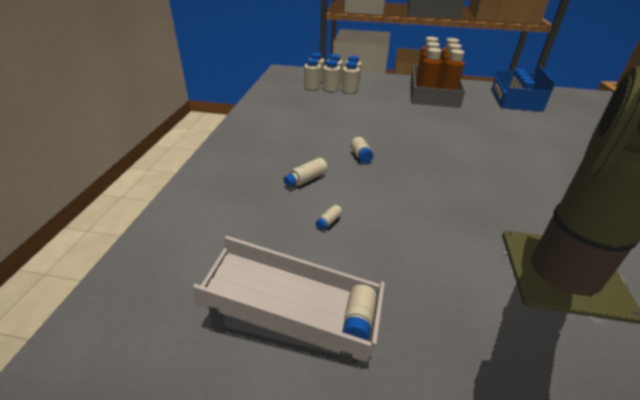

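The top view shows four things:
- The rack is at about (220,207), with the loaded jar at (220,256) and its lid to the left.
- The jar to load is at (465,232), with its lid to the lower left.
- The long bottle is at (400,178).
- The vial is at (336,214).

The side view agrees.

Run:
```python
from h import *
s=dict(np.load('top0.npz'));P=cloud(s);im=s['image'];hsv=cv2.cvtColor(im,cv2.COLOR_RGB2HSV)
K=s['camera_matrix'];Rc=q2R(s['orientation']);C=s['xyz']
def ray(uv,z):
    d=Rc@np.array([(uv[0]-K[0,2])/K[0,0],(uv[1]-K[1,2])/K[1,1],1]);return C+d*(z-C[2])/d[2]
print('bench z',np.nanmedian(P[300:320,400:600,2]))
blue=((hsv[...,0]>100)&(hsv[...,0]<125)&(hsv[...,1]>150)).astype(np.uint8)
white=((hsv[...,2]>140)&(hsv[...,1]<90)).astype(np.uint8)
for nm,m in(('blue',blue),('white',white)):
    n,l,stt,c=cv2.connectedComponentsWithStats(m)
    for i in range(1,n):
        if stt[i,4]>40:print(nm,stt[i],c[i].round(1),'med xyz',np.median(P[l==i],0).round(4), 'maxz',np.percentile(P[l==i][:,2],95).round(4))
# jar: union
for nm,(x0,y0,x1,y1),h in(('jar',(435,205,500,255),.026),('bottle',(365,145,435,210),.026),('vial',(312,195,358,235),.018)):
    m=np.zeros_like(blue);m[y0:y1,x0:x1]=(blue|(hsv[...,2]>130))[y0:y1,x0:x1]
    r=cv2.minAreaRect(cv2.findNonZero(m));print(nm,r,m.sum())
    b=cv2.boxPoints(r);w=np.array([ray(q,h) for q in b]);print(w.round(4), 'c',w.mean(0).round(4))
    mb=m*blue;cb=np.argwhere(mb).mean(0)[::-1];cw=np.argwhere(m*(1-blue)).mean(0)[::-1]
    d=ray(cb,h)-ray(cw,h);print('axis',np.degrees(np.arctan2(d[1],d[0])),ray(cb,h),ray(cw,h))
# rack height map
for v in range(140,276,6):print(v,(P[v,186:258:3,2]*1000).round().astype(int))
np.save('P.npy',P)
```

```text
bench z 0.0007880334289239732
blue [376 159  12  12  85] [381.1 164.3] med xyz [ 0.6186 -0.1722  0.0409] maxz 0.0447
blue [446 229  14  18 163] [452.5 237.2] med xyz [ 0.4367 -0.3384  0.0442] maxz 0.049
blue [200 248   9  16 123] [204.  255.7] med xyz [0.4069 0.2541 0.0791] maxz 0.0833
white [    0     0   171   157 17118] [70.6 68.9] med xyz [0.8916 0.7106 0.0043] maxz 0.0098
white [  211     0   429    45 16141] [427.9  19.3] med xyz [ 1.383  -0.4811 -0.7481] maxz -0.7397
white [191 144  52 128 526] [201.1 223.5] med xyz [0.468  0.269  0.0825] maxz 0.1119
white [ 201  144   46  124 4484] [223.2 196.1] med xyz [0.5479 0.2121 0.0614] maxz 0.0903
white [383 163  41  35 697] [403.  179.5] med xyz [ 0.5792 -0.2239  0.0467] maxz 0.0516
white [326 207  25  18 243] [337.7 215.4] med xyz [ 0.4964 -0.0637  0.0308] maxz 0.0346
white [455 218  30  24 449] [470.1 229.5] med xyz [ 0.4539 -0.3809  0.0469] maxz 0.052
white [208 247  28  19 447] [222.  256.1] med xyz [0.4058 0.211  0.0801] maxz 0.0847
white [297 370  36   5 104] [317.4 372.5] med xyz [ 0.1087 -0.0077  0.0003] maxz 0.0035
jar ((465.
[... 2451 characters left out ...]
9 1060   60 1060    0    1]
230 [ 1 -1  1 83 61 45 43 46 45 48 47 44 49 46 49 46 44 49 48 85 54  2 -4  2]
236 [ 0  0 -3 83 56 43 42 39 43 42 42 43 41 45 45 45 40 40 45 82 51  6  2 -1]
242 [   0   -1   -1   79   58 1060   43   38   39   41   39   39   44   42
   42   44   37   40   41   78   48    7    0    1]
248 [-1  2 -1 77 54 73 74 74 67 73 70 73 74 71 74 69 73 60 38 78 43  2  1  2]
254 [ 0  1  2 69 47 83 79 82 81 83 84 83 82 82 80 83 81 59 37 75 35  2  4  1]
260 [ 1  1 -2 69 47 76 79 81 79 78 82 80 79 82 79 79 82 53 35 70 34 -2 -2  4]
266 [ 4  1 78 81 76 77 77 75 72 73 69 68 67 66 64 65 64 59 57 70 -1  6  2  1]
272 [-3  0  2  0  1  0 -2 -4 -1  0  1  5  0 -1 -1  2  2  2  0  0  3  2  3  1]
```

Run:
```python
import cv2
im=cv2.imread('pics/top0.png');a=cv2.resize(im[130:280,180:260],None,fx=4,fy=4);b=cv2.resize(im[140:260,360:500],None,fx=3,fy=3)
import numpy as np
c=np.zeros((600,760,3),np.uint8);c[:600,:320]=a;c[:360,330:750]=b;cv2.imwrite('pics/crop0.png',c)
```

```text
(no output)
```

View pics/crop0.png

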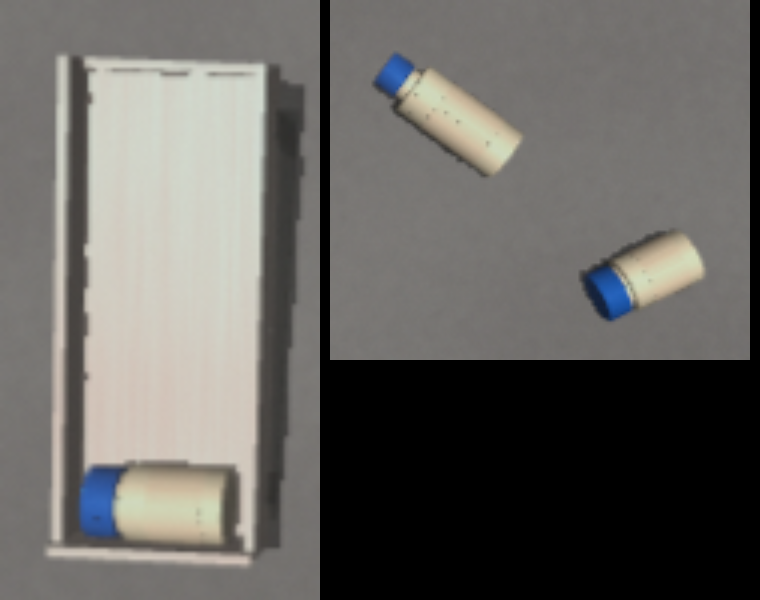

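```bash
cat >> h.py <<'E'
def plan(xyz,yaw):
    "shift (cm, tool axes) and spin to bring TCP to xyz with tool x at yaw (rad, mod pi)"
    s=arm.get_state();T=q2R(s['eef_rot']);p=s['tcp_pos']
    d=T.T@(np.array(xyz)-p)*100;y=np.arctan2(T[1,0],T[0,0]);a=(yaw-y+np.pi/2)%np.pi-np.pi/2
    print('clock',s['clock'],'tcp',p.round(4),'yaw',np.degrees(y).round(2),'F',np.round(s['ft_force'],1),'w',s['gripper_width'],'j',s['joint_pos'].round(2))
    print('  move cm',d.round(2),'spin',round(-a,4),'or',round(-a+np.pi*np.sign(a),3))
E
python3 - <<'E'
from h import *
P=np.load('P.npy');s=dict(np.load('top0.npz'))
fl=P[156:238,204:238].reshape(-1,3);fl=fl[(fl[:,2]>.03)&(fl[:,2]<.085)]
A=np.c_[fl[:,:2],np.ones(len(fl))];c=np.linalg.lstsq(A,fl[:,2],rcond=None)[0]
print('floor',c,'slope deg',np.degrees(np.arctan(np.hypot(*c[:2]))),'dir',np.degrees(np.arctan2(c[1],c[0])),(A@c-fl[:,2]).std())
reg=P[140:276,186:258].reshape(-1,3);h=reg[:,2]-(np.c_[reg[:,:2],np.ones(len(reg))]@c)
w=reg[(h>.030)&(h<.043)&(reg[:,0]>.42)&(reg[:,0]<.655)]
ym=w[:,1].mean()
for side in(w[w[:,1]>ym],w[w[:,1]<ym]):
    k=np.polyfit(side[:,0],side[:,1],1);
    for _ in range(3):
        r=side[:,1]-np.polyval(k,side[:,0]);side=side[abs(r)<.008];k=np.polyfit(side[:,0],side[:,1],1)
    print('wall y=',k,'deg',np.degrees(np.arctan(k[0])),len(side),side[:,1].std(),'x',side[:,0].min(),side[:,0].max(), 'y@.53',np.polyval(k,.53), np.percentile(side[:,1]-np.polyval(k,side[:,0]),[5,95]))
hs=reg[(h>-.02)&(reg[:,2]>.03)]
print('x extents',np.percentile(hs[:,0],[.3,99.7]))
# bounding outline in image of high points
K=s['camera_matrix']
# row profile of mid columns
for v in list(range(142,152))+list(range(258,274)):print(v,P[v,215:235,0].mean().round(4),P[v,215:235,2].mean().round(4))
print(P[192,186:258,1:].round(3).tolist())
plan([.55,.1,.26],np.radians(22.3))
E
```

```text
floor [ 0.15822591 -0.01251071 -0.02480442] slope deg 9.01874037994175 dir -4.520894706340095 0.00183277328126577
wall y= [-0.05496048  0.2995623 ] deg -3.145838615948861 242 0.0033432570343354135 x 0.45607942401588775 0.6541679124102662 y@.53 0.2704332473429508 [-0.00253242  0.00279398]
wall y= [-0.07502874  0.19752526] deg -4.290790680616778 278 0.00500839568254513 x 0.4208206833539368 0.6546599226213181 y@.53 0.15776002821877302 [-0.00297528  0.00331609]
x extents [0.37438609 0.66762584]
142 0.6927 0.0013
143 0.6901 0.0009
144 0.6764 0.0539
145 0.6696 0.0746
146 0.6644 0.0879
147 0.6624 0.0862
148 0.6618 0.0771
149 0.6594 0.0769
150 0.657 0.0769
151 0.6547 0.0764
258 0.4011 0.0827
259 0.3987 0.0822
260 0.3963 0.0808
261 0.394 0.0804
262 0.3915 0.0787
263 0.389 0.0755
264 0.3864 0.0729
265 0.3836 0.0665
266 0.3812 0.0665
267 0.3797 0.0757
268 0.3776 0.0787
269 0.3753 0.0787
270 0.369 0.0357
271 0.3632 0.0009
272 0.3607 0.0007
273 0.3582 0.0007
[[0.322, 0.002], [0.32, -0.0], [0.317, 0.002], [0.316, -0.003], [0.312, 0.001], [0.311, -0.004], [0.308, -0.001], [0.304, 0.004], [0.272, 0.
[... 483 characters left out ...]
, 0.061], [0.205, 0.061], [0.203, 0.063], [0.201, 0.061], [0.199, 0.059], [0.196, 0.059], [0.193, 0.061], [0.191, 0.061], [0.189, 0.059], [0.186, 0.06], [0.183, 0.062], [0.182, 0.06], [0.178, 0.064], [0.177, 0.06], [0.174, 0.062], [0.171, 0.065], [0.169, 0.06], [0.159, 0.098], [0.157, 0.098], [0.154, 0.1], [0.153, 0.096], [0.154, 0.079], [0.153, 0.07], [0.154, 0.052], [0.16, 0.007], [0.157, 0.006], [0.154, 0.011], [0.153, 0.003], [0.151, -0.001], [0.148, -0.001], [0.146, 0.0], [0.143, 0.002], [0.14, 0.003]]
clock 0.1 tcp [0.1845 0.5966 0.255 ] yaw 72.83 F [-0.5  0.1 -0.6] w 0.08775133310050298 j [-1.24  0.69 -0.19  1.57  0.16  0.9  -0.22]
  move cm [-36.66  49.59  -0.43] spin 0.8819 or -2.26
```

>>> send_rows(
  moves=[
    [-36.5,49.5,0,0.88],
    [-36.5,49.5,0,0.88],
    [-36.5,49.5,0,0.88],
    [-36.5,49.5,0,0.88],
    [-36.5,49.5,0,0.88],
    [-36.5,49.5,0,0.88],
    [-36.5,49.5,0,0.88],
    [-36.5,49.5,0,0.88],
    [-36.5,49.5,0,0.88],
    [-36.5,49.5,0,0.88],
  ],
  fingers=1,
)

```text
clock: 1.1
tcp_pos: [0.4821, 0.193, 0.2555]
eef_rot: [-0.0, 0.981, 0.194, -0.0]
ft_force: [-0.3, 0.4, 0.3]
gripper_width: 0.088
```

Run:
```python
from h import *
plan([.449,-.376,.20],np.radians(22.3))
```

```text
clock 1.1 tcp [0.4821 0.193  0.2555] yaw 22.42 F [-0.3  0.4  0.3] w 0.08802700797897162 j [-0.47  0.55 -0.01  1.89  0.    0.7  -0.08]
  move cm [-24.76  51.34   5.56] spin 0.0021 or -3.14
```

>>> send_rows(
  moves=[
    [-24.8,51.3,5.5,0.002],
    [-24.8,51.3,5.5,0.002],
    [-24.8,51.3,5.5,0.002],
    [-24.8,51.3,5.5,0.002],
    [-24.8,51.3,5.5,0.002],
    [-24.8,51.3,5.5,0.002],
    [-24.8,51.3,5.5,0.002],
    [-24.8,51.3,5.5,0.002],
    [-24.8,51.3,5.5,0.002],
    [-24.8,51.3,5.5,0.002],
  ],
)

```text
clock: 2.1
tcp_pos: [0.4513, -0.3039, 0.2072]
eef_rot: [-0.0, 0.981, 0.193, -0.0]
ft_force: [1.2, 0.6, 0.7]
gripper_width: 0.0879
```

>>> send_rows(
  moves=[
    [-2.5,5,0.5,0],
    [-2.5,5,0.5,0],
    [-2.5,5,0.5,0],
    [-2.5,5,0.5,0],
  ],
)

```text
clock: 2.5
tcp_pos: [0.4481, -0.3558, 0.2024]
eef_rot: [-0.001, 0.981, 0.194, 0.0]
ft_force: [0.2, 0.8, -0.1]
gripper_width: 0.0881
```

Run:
```python
from h import *
plan([.449,-.376,.20],np.radians(22.3))
st=arm.get_state();s=snapshot('wrist');cv2.imwrite('pics/w1.png',s['image'][...,::-1]);np.savez('w1.npz',T=q2R(st['eef_rot']),p=st['tcp_pos'],**s)
print(s['hand_eye'],s['camera_matrix'])
```

```text
clock 2.5 tcp [ 0.4481 -0.3558  0.2024] yaw 22.39 F [ 0.2  0.8 -0.1] w 0.08805928323896571 j [ 0.66  0.69 -0.11  1.78  0.11  0.68  0.88]
  move cm [-0.69  1.9   0.23] spin 0.0016 or -3.14
[[ 9.99999552e-01 -9.44888255e-04  5.46069400e-05  2.37042960e-05]
 [ 8.79204850e-04  9.48749059e-01  3.16029191e-01 -8.23801318e-02]
 [-3.50420553e-04 -3.16029001e-01  9.48749465e-01 -1.28607494e-01]
 [ 0.00000000e+00  0.00000000e+00  0.00000000e+00  1.00000000e+00]] [[309.70691629   0.         323.17834066]
 [  0.         309.70691629 198.68756629]
 [  0.           0.           1.        ]]
```

View pics/w1.png

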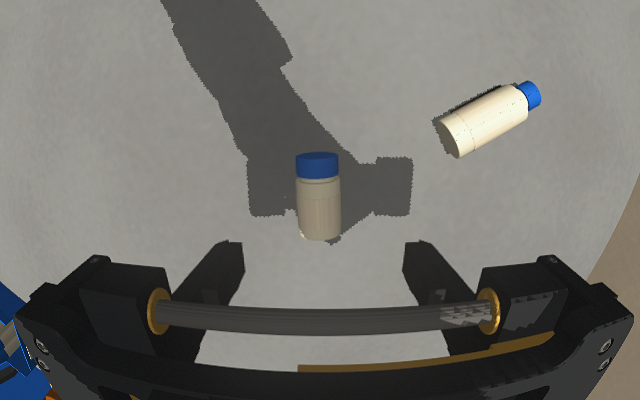

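The wrist view shows the jar at about (318,197), lid up at (317,165) and nearly aligned with the jaws. The long bottle at (490,120) is clear of them.

Run:
```python
from h import *
s=dict(np.load('w1.npz'));K=s['camera_matrix'];H=s['hand_eye'];z=s['range_z']
hsv=cv2.cvtColor(s['image'],cv2.COLOR_RGB2HSV)
def world(u,v,hz):
    a=np.array([u-K[0,2],v-K[1,2]])/K[0,0];t=np.hypot(*a);d=np.r_[a/t*np.sin(t),np.cos(t)] if t>0 else np.array([0,0,1.])
    d=s['T']@H[:3,:3]@d;c=s['p']+s['T']@H[:3,3];return c+d*(hz-c[2])/d[2]
v,u=np.mgrid[140:250,280:360]
a=np.stack([u-K[0,2],v-K[1,2]],-1)/K[0,0];t=np.hypot(a[...,0],a[...,1])[...,None]
d=np.concatenate([a/t*np.tan(t),np.ones_like(t)],-1)*z[140:250,280:360,None]
W=(d@H[:3,:3].T+H[:3,3])@s['T'].T+s['p']
sel=W[W[...,2]>.028];print(len(sel),'top z',np.percentile(sel[:,2],98))
xy=sel[:,:2];r=cv2.minAreaRect((xy*1000).astype(np.float32));print('depth rect',r)
b=((hsv[140:250,280:360,0]>100)&(hsv[140:250,280:360,0]<125)&(hsv[140:250,280:360,1]>130));L=W[b&(W[...,2]>.028)];B=W[~b&(W[...,2]>.028)]
dd=L.mean(0)-B.mean(0);print('lid',L.mean(0),'body',B.mean(0),'axis',np.degrees(np.arctan2(dd[1],dd[0])))
e=np.array([np.cos(np.radians(112.3)),np.sin(np.radians(112.3))]);q=xy@e;print('axis extents',np.percentile(q,[1,99]),'mid',np.percentile(q,[1,99]).mean(),'planned',np.array([.449,-.376])@e)
n=np.array([e[1],-e[0]]);q=xy@n;print('lat',np.percentile(q,[1,99]),np.array([.449,-.376])@n)
```

```text
3608 top z 0.049330966667690636
depth rect ((437.45208740234375, -346.4892272949219), (46.19514465332031, 138.58148193359375), 23.674312591552734)
lid [ 0.43514898 -0.3402947   0.04198808] body [ 0.4520438  -0.37747311  0.04659325] axis 114.43825082100224
axis extents [-0.55418099 -0.47102221] mid -0.5126015982018276 planned -0.5182546697415773
lat [0.25254631 0.29682605] 0.2727436475723103
```

Run:
```python
from h import *
plan([.449,-.372,.03],np.radians(23))
```

```text
clock 2.55 tcp [ 0.4485 -0.3553  0.2026] yaw 22.47 F [ 0.3  0.2 -0.7] w 0.08798197147918486 j [ 0.66  0.69 -0.11  1.78  0.11  0.68  0.88]
  move cm [-0.6   1.6  17.25] spin -0.0093 or 3.132
```

>>> send_rows(
  moves=[
    [-0.6,1.6,4,-0.009],
    [-0.6,1.6,8,-0.009],
    [-0.6,1.6,11,-0.009],
    [-0.6,1.6,13.5,-0.009],
    [-0.6,1.6,15.5,-0.009],
    [-0.6,1.6,16.8,-0.009],
    [-0.6,1.6,17.2,-0.009],
    [-0.6,1.6,17.2,-0.009],
  ],
)

```text
clock: 3.35
tcp_pos: [0.4487, -0.374, 0.0307]
eef_rot: [-0.0, 0.98, 0.198, 0.0]
ft_force: [-0.1, -0.3, -0.2]
gripper_width: 0.0879
```

Run:
```python
from h import *
plan([.449,-.372,.03],np.radians(23))
```

```text
clock 3.35 tcp [ 0.4487 -0.374   0.0307] yaw 22.88 F [-0.1 -0.3 -0.2] w 0.0878940936492546 j [ 0.65  0.97 -0.07  1.82  0.16  0.35  0.87]
  move cm [ 0.1  -0.17  0.07] spin -0.0021 or 3.14
```

>>> send_rows(
  moves=[
    [0,-0.2,0,0],
    [0,-0.2,0,0],
    [0,-0.2,0,0],
    [0,-0.2,0,0],
    [0,-0.2,0,0],
    [0,-0.2,0,0],
    [0,-0.2,0,0],
    [0,-0.2,0,0],
    [0,-0.2,0,0],
    [0,-0.2,0,0],
  ],
  fingers=-1,
)

```text
clock: 4.35
tcp_pos: [0.4479, -0.373, 0.0308]
eef_rot: [0.0, 0.98, 0.198, 0.0]
ft_force: [0.8, 0.1, 2.8]
gripper_width: 0.0452
```

>>> send_rows(
  moves=[
    [0,0,0,0],
    [0,0,0,0],
    [0,0,-0.5,0],
    [0,0,-2,0],
    [0,0,-5,0],
    [0,0,-9,0],
    [0,0,-13,0],
    [0,0,-16,0],
    [0,0,-17,0],
    [0,0,-17,0],
  ],
)

```text
clock: 5.35
tcp_pos: [0.4477, -0.3735, 0.2022]
eef_rot: [0.001, 0.98, 0.197, 0.001]
ft_force: [-0.1, 0.0, -1.1]
gripper_width: 0.0452
```

Run:
```python
from h import *
plan([.50,-.1,.21],np.radians(-3.7))
s=snapshot('wrist');cv2.imwrite('pics/w2.png',s['image'][...,::-1])
```

```text
clock 5.35 tcp [ 0.4477 -0.3735  0.2022] yaw 22.78 F [-0.1  0.  -1.1] w 0.045230153729350554 j [ 0.68  0.7  -0.11  1.75  0.12  0.69  0.9 ]
  move cm [ 15.42 -23.18  -0.81] spin 0.4622 or -2.679
```

View pics/w2.png

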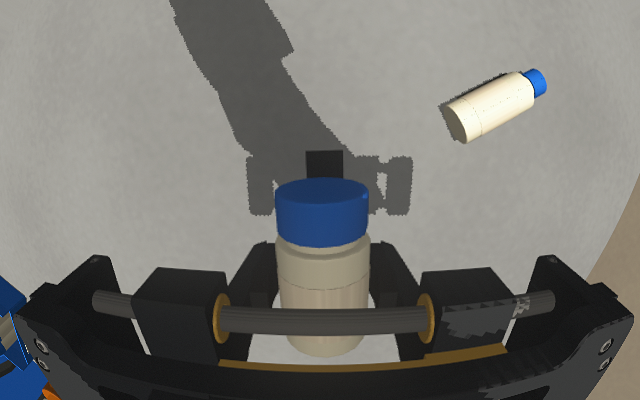

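The jar is held between the jaws, with its lid at (322,212) pointing forward. Next I'll measure its pose in the hand.

Run:
```python
from h import *
s=snapshot('wrist');K=s['camera_matrix'];H=np.array(s['hand_eye']);z=s['range_z']
v,u=np.mgrid[170:300,265:380];a=np.stack([u-K[0,2],v-K[1,2]],-1)/K[0,0];t=np.hypot(a[...,0],a[...,1])[...,None]
d=np.concatenate([a/t*np.tan(t),np.ones_like(t)],-1)*z[170:300,265:380,None];W=d@H[:3,:3].T+H[:3,3]
hsv=cv2.cvtColor(s['image'],cv2.COLOR_RGB2HSV)[170:300,265:380];b=(hsv[...,0]>100)&(hsv[...,0]<125)&(hsv[...,1]>130)
L=W[b];print('lid tool',np.percentile(L,[2,50,98],axis=0).round(4))
for vv in range(172,300,8):print(vv,W[vv-170,322-265].round(4),b[vv-170,322-265])
plan([.50,-.1,.21],np.radians(-3.7))
```

```text
lid tool [[-0.0195 -0.0437 -0.0166]
 [-0.0005 -0.0387 -0.0116]
 [ 0.0179 -0.0249  0.0187]]
172 [-0.0012 -0.0038  0.1989] False
180 [-0.0005 -0.0428  0.0194] True
188 [-0.0005 -0.0434  0.0033] True
196 [-0.0005 -0.0429 -0.0064] True
204 [-0.0004 -0.0424 -0.015 ] True
212 [ 0.     -0.0824 -0.1286] True
220 [-0.0004 -0.0362 -0.0163] True
228 [-0.0004 -0.0325 -0.0158] True
236 [-0.0005 -0.0293 -0.0165] True
244 [-0.0005 -0.0258 -0.0166] True
252 [-0.0005 -0.0201 -0.0129] False
260 [-0.0005 -0.0189 -0.0176] False
268 [-0.0005 -0.0154 -0.0181] False
276 [-0.0005 -0.011  -0.0175] False
284 [-0.0005 -0.0071 -0.0179] False
292 [-0.0005 -0.003  -0.0181] False
clock 5.45 tcp [ 0.4466 -0.3725  0.1996] yaw 22.8 F [ 0.1  0.4 -1. ] w 0.045231170177569294 j [ 0.68  0.7  -0.11  1.76  0.12  0.69  0.9 ]
  move cm [ 15.49 -23.05  -1.01] spin 0.4626 or -2.679
```

Run:
```python
from h import *
plan([.577,.211,.20],np.radians(-3.8))
```

```text
clock 5.45 tcp [ 0.4466 -0.3725  0.1996] yaw 22.8 F [ 0.1  0.4 -1. ] w 0.045231170177569294 j [ 0.68  0.7  -0.11  1.76  0.12  0.69  0.9 ]
  move cm [ 3.464e+01 -4.873e+01  1.000e-02] spin 0.4643 or -2.677
```

>>> send_rows(
  moves=[
    [0.6,-0.8,0,0.02],
    [1.7,-2.4,0,0.06],
    [3.4,-4.8,0,0.1],
    [5.5,-7.7,0,0.15],
    [7.8,-11.0,0,0.2],
    [10.2,-14.3,0,0.25],
    [12.6,-17.7,0,0.3],
    [15.0,-21.1,0,0.35],
    [17.4,-24.5,0,0.4],
    [19.8,-27.9,0,0.464],
  ],
)

```text
clock: 6.45
tcp_pos: [0.5209, -0.0365, 0.1993]
eef_rot: [-0.0, 0.999, -0.034, -0.002]
ft_force: [0.9, 0.1, -1.7]
gripper_width: 0.0452
```

Run:
```python
from h import *
plan([.577,.211,.20],np.radians(-3.8))
```

```text
clock 6.45 tcp [ 0.5209 -0.0365  0.1993] yaw -3.92 F [ 0.9  0.1 -1.7] w 0.0451795119257884 j [-0.08  0.64  0.1   1.94 -0.11  0.57  0.02]
  move cm [  3.9  -25.07  -0.08] spin -0.0021 or 3.139
```

>>> send_rows(
  moves=[
    [0.6,-4,0,0],
    [1.2,-8,0,0],
    [1.9,-12,0,0],
    [2.5,-16,0,0],
    [3.0,-19,0,0],
    [3.4,-21.5,0,0],
    [3.6,-23,0,0],
    [3.7,-23.7,0,0],
    [3.7,-23.7,0,0],
    [3.7,-23.7,0,0],
  ],
)

```text
clock: 7.45
tcp_pos: [0.5741, 0.1931, 0.2004]
eef_rot: [0.001, 0.999, -0.034, -0.0]
ft_force: [0.1, 0.3, -1.5]
gripper_width: 0.0448
```

Run:
```python
from h import *
plan([.577,.211,.0945],np.radians(-3.8))
for n in('wrist','side'):
    s=snapshot(n);cv2.imwrite(f'pics/{n}3.png',s['image'][...,::-1])
```

```text
clock 7.45 tcp [0.5741 0.1931 0.2004] yaw -3.9 F [ 0.1  0.3 -1.5] w 0.04484259335316077 j [-0.49  0.74  0.16  1.69 -0.16  0.73 -0.32]
  move cm [ 0.17 -1.82 10.58] spin -0.0017 or 3.14
```

View pics/wrist3.png

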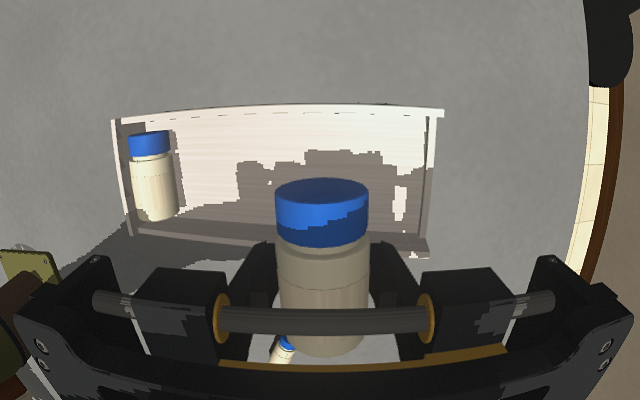

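View pics/side3.png

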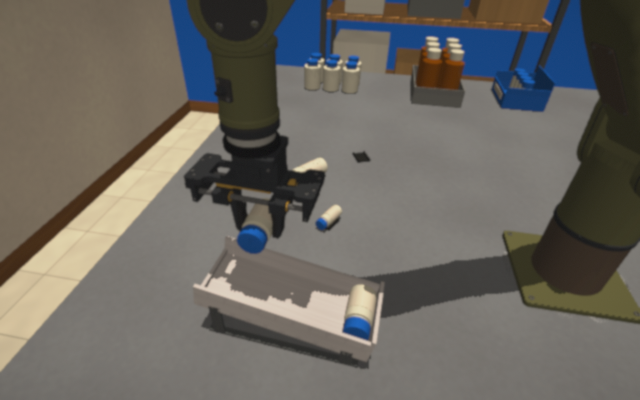

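The wrist view shows the held jar at (322,212), with the rack's far wall at rows 105–120 and its near wall at about rows 235–255. The loaded jar is at (152,175), with its lid on the same side. I'll check the wall positions from this view.

Run:
```python
from h import *
st=arm.get_state();T=q2R(st['eef_rot']);p=st['tcp_pos']
s=snapshot('wrist');K=s['camera_matrix'];H=np.array(s['hand_eye']);z=s['range_z']
v,u=np.mgrid[:400,:640];a=np.stack([u-K[0,2],v-K[1,2]],-1)/K[0,0];t=np.hypot(a[...,0],a[...,1])[...,None]
d=np.concatenate([a/t*np.tan(t),np.ones_like(t)],-1)*z[...,None];W=(d@H[:3,:3].T+H[:3,3])@T.T+p
W[z==0]=0
c=[.15822591,-.01251071,-.02480442];h=W[...,2]-(W[...,0]*c[0]+W[...,1]*c[1]+c[2])
for nm,sl in(('far',np.s_[95:130,120:440]),('near',np.s_[215:265,130:265])):
    m=(h[sl]>.031)&(h[sl]<.043);q=W[sl][m];q=q[(q[:,0]>.4)&(q[:,0]<.65)]
    k=np.polyfit(q[:,0],q[:,1],1);r=q[:,1]-np.polyval(k,q[:,0]);print(nm,len(q),'deg',np.degrees(np.arctan(k[0])),np.polyval(k,[.53,.577]),np.percentile(r,[5,95]))
fl=h[130:160,200:400];print('floor resid',np.median(fl))
plan([.577,.211,.0945],np.radians(-3.8))
```

```text
far 2355 deg -3.834562143166866 [0.27201127 0.26886106] [-0.00291958  0.00288545]
near 941 deg -6.376456538318513 [0.15668577 0.15143343] [-0.00569312  0.01324702]
floor resid -0.0007856180887007569
clock 7.6 tcp [0.5745 0.1932 0.2008] yaw -3.92 F [-0.6  0.5 -0.4] w 0.045585353266289694 j [-0.49  0.74  0.16  1.69 -0.16  0.73 -0.32]
  move cm [ 0.13 -1.8  10.63] spin -0.002 or 3.14
```

>>> send_rows(
  moves=[
    [0.1,-0.6,0.5,0],
    [0.1,-1.3,1.5,0],
    [0.1,-1.8,3,0],
    [0.1,-1.8,5,0],
    [0.1,-1.8,6.5,0],
    [0.1,-1.8,7.5,0],
    [0.1,-1.8,8,0],
    [0.1,-1.8,8,0],
    [0.1,-1.8,8,0],
  ],
)

```text
clock: 8.5
tcp_pos: [0.5771, 0.2129, 0.1211]
eef_rot: [-0.0, 0.999, -0.033, 0.0]
ft_force: [0.1, 0.5, -1.1]
gripper_width: 0.0453
```

Run:
```python
from h import *
plan([.577,.211,.0945],np.radians(-3.8))
```

```text
clock 8.5 tcp [0.5771 0.2129 0.1211] yaw -3.79 F [ 0.1  0.5 -1.1] w 0.04528231447647165 j [-0.5   0.86  0.13  1.71 -0.18  0.58 -0.33]
  move cm [0.   0.19 2.66] spin 0.0002 or -3.141
```

>>> send_rows(
  moves=[
    [0,0.1,0.8,0],
    [0,0.1,1.5,0],
    [0,0.1,2,0],
    [0,0.1,2.4,0],
    [0,0.1,2.6,0],
    [0,0.1,2.6,0],
    [0,0.1,2.6,0],
  ],
)

```text
clock: 9.2
tcp_pos: [0.5767, 0.2119, 0.0947]
eef_rot: [-0.0, 0.999, -0.033, 0.0]
ft_force: [0.6, -0.7, -0.4]
gripper_width: 0.0455
```

Run:
```python
from h import *
plan([.577,.211,.0945],np.radians(-3.8))
s=snapshot('side');cv2.imwrite('pics/side4.png',cv2.resize(s['image'][150:370,170:410,::-1],None,fx=2.5,fy=2.5))
```

```text
clock 9.2 tcp [0.5767 0.2119 0.0947] yaw -3.78 F [ 0.6 -0.7 -0.4] w 0.045504939101025765 j [-0.49  0.9   0.12  1.72 -0.19  0.53 -0.32]
  move cm [0.04 0.09 0.02] spin 0.0003 or -3.141
```

View pics/side4.png

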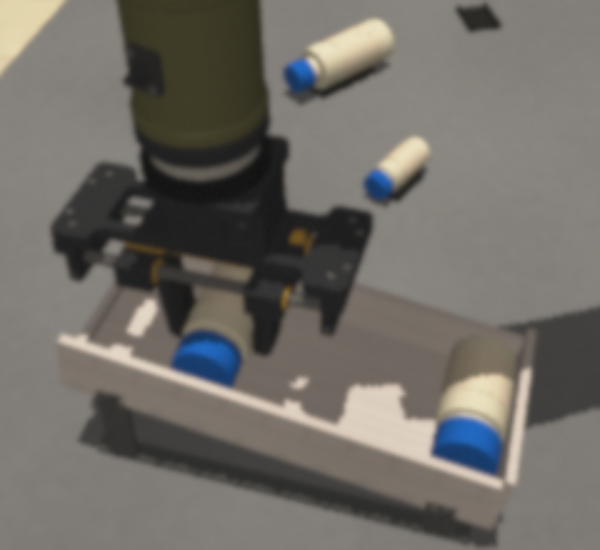

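The side view shows the jar just above the lane floor at (208,358), lid towards the near wall, inside the upper half and touching nothing. I'll open part way, then lift.

>>> send_rows(
  moves=[
    [0,0,0.1,0],
    [0,0,0.1,0],
    [0,0,0.1,0],
    [0,0,0.1,0],
    [0,0,0.1,0],
    [0,0,0.1,0],
  ],
  fingers=0.3,
)

```text
clock: 9.85
tcp_pos: [0.5766, 0.2119, 0.0937]
eef_rot: [-0.0, 0.999, -0.033, 0.0]
ft_force: [0.0, 0.1, -0.7]
gripper_width: 0.0575
```

>>> send_rows(
  moves=[
    [0,0,-0.5,0],
    [0,0,-1.2,0],
    [0,0,-2.2,0],
    [0,0,-3.5,0],
    [0,0,-5,0],
    [0,0,-7,0],
    [0,0,-9.5,0],
    [0,0,-12,0],
    [0,0,-14,0],
    [0,0,-14,0],
  ],
)

```text
clock: 10.85
tcp_pos: [0.5786, 0.2124, 0.2378]
eef_rot: [-0.001, 0.999, -0.033, 0.003]
ft_force: [0.5, -0.1, 1.2]
gripper_width: 0.0575
```

Run:
```python
from h import *
plan([.577,.211,.25],np.radians(-3.8))
s=snapshot('side');cv2.imwrite('pics/side5.png',cv2.resize(s['image'][150:370,170:410,::-1],None,fx=2.5,fy=2.5))
```

```text
clock 10.85 tcp [0.5786 0.2124 0.2378] yaw -3.79 F [ 0.5 -0.1  1.2] w 0.05749022848120697 j [-0.53  0.7   0.18  1.63 -0.16  0.82 -0.35]
  move cm [-0.14  0.15 -1.22] spin 0.0001 or -3.141
```

View pics/side5.png

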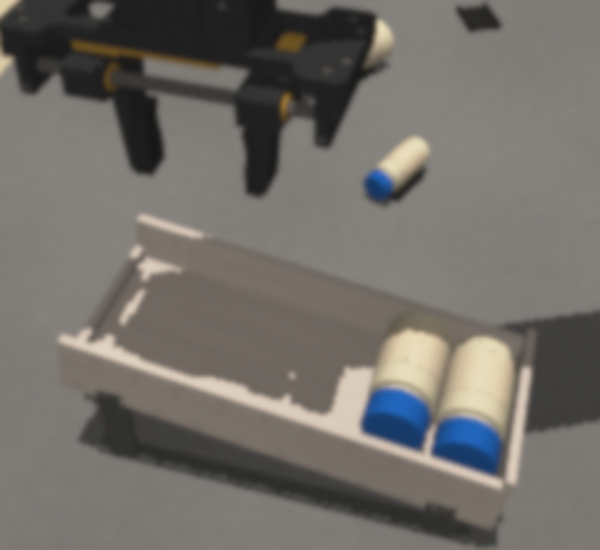

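The side view shows the jar at (405,390), rolled down next to the loaded one at (475,410), with both lids on the near side. I'll let it settle and clear the top view.

>>> send_rows(
  moves=[
    [0,3,-1,0],
    [0,7,-2,0],
    [0,11,-3,0],
    [0,15,-3,0],
    [0,19,-3,0],
    [0,22,-3,0],
    [0,24,-3,0],
    [0,25,-3,0],
    [0,25,-3,0],
    [0,25,-3,0],
  ],
)

```text
clock: 11.9
tcp_pos: [0.56, -0.036, 0.2632]
eef_rot: [-0.001, 0.999, -0.032, -0.0]
ft_force: [0.7, -0.6, -0.5]
gripper_width: 0.0569
```

Run:
```python
from h import *
plan([.577,.211,.25],0)
old=dict(np.load('top0.npz'))
s=snapshot('top');im=s['image'];P=cloud(s);hsv=cv2.cvtColor(im,cv2.COLOR_RGB2HSV)
cv2.imwrite('pics/top6.png',cv2.resize(im[130:280,180:380,::-1],None,fx=4,fy=4))
blue=((hsv[...,0]>100)&(hsv[...,0]<125)&(hsv[...,1]>130)).astype(np.uint8)
n,l,t,c=cv2.connectedComponentsWithStats(blue)
for i in range(1,n):
    if t[i,4]>40:print('blue',t[i],c[i].round(1),np.median(P[l==i],0).round(3))
s=snapshot('side');cv2.imwrite('pics/side6.png',s['image'][...,::-1])
o=cv2.imread('pics/side0.png').astype(int)
for nm,(x0,y0,x1,y1) in(('bottle',(280,150,332,192)),('vial',(312,200,348,234))):print(nm,'side diff',np.abs(s['image'][y0:y1,x0:x1,::-1].astype(int)-o[y0:y1,x0:x1]).mean())
```

```text
clock 11.9 tcp [ 0.56   -0.036   0.2632] yaw -3.69 F [ 0.7 -0.6 -0.5] w 0.05694403636132935 j [-0.11  0.6   0.15  1.76 -0.12  0.79  0.04]
  move cm [  0.11 -24.76   1.35] spin -0.0645 or 3.077
blue [375 158  13  13  93] [381.  164.2] [ 0.619 -0.172  0.041]
blue [202 228  10  16 117] [206.3 235.4] [0.455 0.247 0.086]
blue [200 247  10  17 133] [204.  255.1] [0.409 0.254 0.078]
bottle side diff 8.023962148962148
vial side diff 30.9468954248366
```

View pics/top6.png

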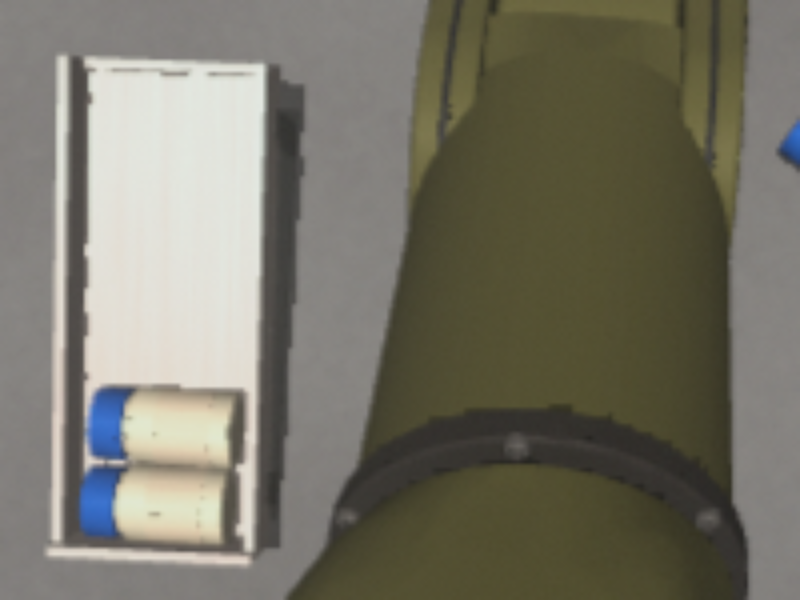

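View pics/side6.png

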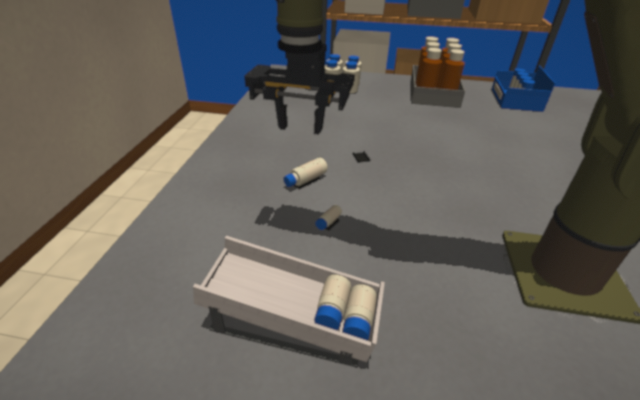

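The top view shows the two jars touching, at about (165,425) and (155,503) in the crop, with both lids to the left (+y). In the side view the bottle and vial are where they were, with the vial now in the arm's shadow. I'm handing in.

Run:
```python
from h import *
print(ticket.close_job())
```

```text
the job is handed in; nothing more can be done
None
```

The loose jar is in the rack, resting against the jar already there with its lid on the same (+y) side. I handed the job in at about 12 s of robot time.

I gripped the jar across its body and lifted it from its cradle. I then lowered it into the upper half of the lane, about 55 mm up-lane of the rack's origin. I opened the fingers part way and lifted straight up, and the jar rolled down by itself.

**Last checks:**
- **Jars:** the top and side views show both jars lying across the lane and touching. The arm was clear and wrist forces at the readings stayed within about 3 N.
- **Bottle:** its cap is at the same pixel position as at the start in the top view.
- **Vial:** the arm hid it in the last top view, and its side-view image differed from the start (mean 31 grey levels). That looks like the arm's shadow now falling on it; by eye it lies in the same place, but I did not measure that.
- **Settling:** I took only one set of pictures after the roll, about 1 s after the jar had reached the other one, so stillness was not checked with a second picture.

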